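Wedge the rocking work box

ROBOT

A 7-joint arm with a two-finger parallel gripper is mounted at the origin on the work surface. World frame = base frame: x ahead of the robot, y to its left, z up, the work surface at z = 0. Lengths are in m, angles in rad, forces in N, time in s.
With the tool pointing down it reaches from about 0.35 to 0.9 m from the base axis. Payload 8.1 kg.
Tool frame: the origin (TCP) lies at the very end of the fingers, on their centre line; the grasp point (between the pads) lies 19 mm behind it; z points along the fingers, y is the line along which they close (so a half turn about z gives the same grasp; the last joint's range is limited). The gripper opens to 92 mm and grips with 3 to 60 N. Pads are 19 mm wide; open, the fingers measure 130 mm over their backs; the gripper's body (75 mm by 190 mm) begins 47 mm behind the grasp point.
Start: joints at [-1.291, 0.434, 0.025, 1.573, -0.012, 1.134, -0.075], TCP at [0.233, 0.58, 0.227] pointing down, gripper open.
Joint ranges: [-2.62, 2.62], [-0.44, 2.09], [-1.27, 1.32], [0.08, 2.57], [-1.32, 4.46], [0.12, 2], [-2.74, 2.74]. Speed limits (rad/s): [2.22, 2.22, 3.01, 3.01, 3.14, 3.14, 3.14].

INTERFACE

Orientations are given as a unit quaternion [w, x, y, z].
In Python, from cell import env gives the robot as it stands. The module is installed in compiled form; this text tells all that it offers.
- The arm moves only by the tool arm_command, never from a script. Its argument "rows" is one flat list of numbers, 7 for each row, row after row: the shift along the world's x, y, z normalised to -1 to 1, where 1 is 400 mm, then the turn, a rotation vector about the world's x, y, z normalised to -1 to 1, where 1 is pi/2 rad, then the opening, from 0 (shut) to 1 (fully open). A call has 1 to 8 rows; each row is the pose to reach, as a shift and turn from the pose commanded when the call began; what a row does not reach only later rows make up. A row lasts 1/12 s, in which the tool goes at most 41.7 mm and 7.16 degrees, less where a joint would pass 70% of its speed; a pose out of reach is approached as far as the arm can. A call with a number of a shift or a turn outside -1 to 1 is refused whole. A call with a gripper value outside its range is refused whole. The fingers move at their own pace and stop on an object; "newtons" is the grip in N (left out, the last holds). Time passes only in rows, so rows that repeat a pose let the fingers close. It gives the time, the measured TCP pose, the force, the opening and the grip force at its end, in the units of the state.
- env.get_obs(): the state, without advancing time (a new reading comes with each control period).
- env.camera(name): name is "scene" or "top"; returns the picture (384x512x3 uint8, red, green, blue); there is no depth.
- env.camera_info(name): a dict with "K" (3x3 intrinsics, pixels), "R" (3x3) and "t" (3): a world point X has camera coordinates R X + t. Camera axes: x right, y down, z forward; pixel columns grow to the right and rows downward; lengths in m; the calibration is good to about 2 mm. A picture is of the moment at which its call begins. camera_info takes no time and is no camera call.
- env.hand_in(): hands the job in; it is judged then, once.
The state is a dict: "time": time; "joints": joint angles; "qvel": joint speeds; "joint_efforts": joint torques, N m; "tcp_pos": TCP position; "ee_rot": TCP orientation; "ft_force": force on the tool from outside, world axes, zero at the start; "torque": the same for the moment, N m; "grip_width": opening from 0.0 (shut) to 1.0 (fully open); "finger_force": force on a finger pad.
Only numpy, scipy, OpenCV 4.12 (cv2) and the standard library are available. Lean on these libraries where they do the work, as an engineer would, in place of code of your own. Each camera call takes 0.05 s, during which the arm holds its last target. There are 200 camera calls.

TASK

The wooden work box under the little framed painting rocks, because the foot at the corner that the wedge points to is too short. Push the loose wooden wedge along the bench, thin end first, under the short foot just until the box sits level and that corner no longer dips when you press it, without shoving the box along the bench; finish while holding your fingertips pressed firmly down on the metal plate over the short foot. Only push and press: lift nothing, and leave the other things where they are.

Things in the scene. Friction and masses are not known exactly. Their poses are not given: they have to be found in the camera images.
- workbox: Loose wooden box, 200 mm (its x) by 240 mm (its y), 1.3 to 2 kg, on four steel feet. The wood spans 25 to 70 mm above the bench; a framed painting, 104 by 152 mm, 14 mm thick, is fixed on the middle of the top. Origin: on the bench, amid the feet. The foot at its (+x, -y) corner is short; the weight lies a little towards the opposite corner, so at rest the box stands level on its three long feet.
- corner_plate: Steel plate, 45 by 45 mm and 3 mm thick, fixed on the box's top at the corner over the short foot: the place to press. Each corner has such a plate. Origin: centre of the plate's underside, 70 mm above the bench.
- press_point (a point): Centre of the top face of the plate over the short foot, 73 mm above the bench.
- foot_axis (a point): The point at bench level straight below the middle of the short foot, 75 and -95 mm from the box's origin along its x and y. The foot is round, 24 mm across; its underside hangs 4 to 10 mm above the bench, differing each time. The other feet stand likewise at the other corners, 25 mm high. 1 to 2 N on this corner makes it dip until the foot meets the bench; released, it rocks back.
- wedge: Loose wooden wedge, 100 mm long (its x), 60 mm wide (its y), 60 g: 19 mm high at the thick end (-x), falling to 3 mm at the thin end (+x). Origin: centre of its underside. Its tip starts 25 to 90 mm from the foot, pointing roughly along the box's +y. It stays where it is left. Once it is snug under the foot, 2 to 5 N no longer moves it; more than about 7 N shoves the box along.
- wedge_tip (a point): Middle of the wedge's thin edge, on its underside.
- wedge_butt (a point): Middle of the wedge's upright back face at the thick end (60 mm wide, 19 mm high), 9 mm above its underside: the place to push.
- jar: Screw-top jar, 54 mm across, 60 mm tall, standing beside the wedge's way. Origin: centre of its base. Leave it alone.
- dropper: Small amber bottle with black cap, 34 mm across, 85 mm tall, standing on the other side of the wedge's way. Origin: centre of its base. Leave it alone.
- varnish: Amber bottle with blue cap, 64 mm across, 150 mm tall. Origin: centre of its base. Leave it alone.
- solvent: White bottle with green cap, 68 mm across, 160 mm tall. Origin: centre of its base. Leave it alone.
- brush: Paint brush lying on the bench, 200 mm long. Leave it alone.
- palette_knife: Palette knife lying on the bench, 210 mm long. Leave it alone.
- swab_cup: White cup, 64 mm across, 60 mm tall. Origin: centre of its base. Leave it alone.

How it is judged:
By the outcome, as a careful person would: the job done as asked, in the order asked, and still so for the second after the job is handed in, while the arm keeps its last pose, push and grip.
It also fails if it takes over 53 s, if anything falls off the work surface, if the arm or the gripper's body presses on something with over 40 N, if the wrist force passes 120 N, or if a joint passes its speed limit or range.

## Working session

There is one attempt and no reset: what is moved stays moved. The work goes in short steps, Python scripts to look and compute and a tool call to move; the robot and the scene stay as the last step left them, time stands still between calls to the robot, and variables do not carry over. Pictures are saved under pics/ and viewed, at most 10 in all, crops included, and the job is handed in when it is done.

Besides the shell and the picture viewer there is one more tool, called after "Call:" as name(argument=value, ...) on one line, values as JSON. arm_command: Moves the arm, as the interface text tells. Scaled input: -1 to 1 covers 400 mm each way for a shift and pi/2 rad each way for a turn. Its arguments: {"type":"object","properties":{"rows":{"type":"array"},"newtons":{"type":"number"}},"required":["rows"]}

```bash
mkdir -p pics
cat > h.py <<'E'
import numpy as np, cv2
from cell import env
def ray(name,uv,z):
    c=env.camera_info(name);K,R,t=map(np.array,(c["K"],c["R"],c["t"]))
    o=-R.T@t; d=R.T@np.linalg.solve(K,[uv[0],uv[1],1.]); return o+d*(z-o[2])/d[2]
def proj(name,X):
    c=env.camera_info(name);K,R,t=map(np.array,(c["K"],c["R"],c["t"]))
    p=K@(R@np.array(X)+t); return p[:2]/p[2]
E
python3 - <<'E'
from h import *
for n in ("top","scene"):
    im=env.camera(n); cv2.imwrite(f"pics/{n}0.png",im[:,:,::-1])
    c=env.camera_info(n);print(n,-np.array(c["R"]).T@c["t"],np.round(c["R"],2).tolist(),c["K"][0][0])
    cv2.imwrite(f"pics/{n}0b.png",cv2.resize(im,(768,576),interpolation=cv2.INTER_CUBIC)[:,:,::-1])
o=env.get_obs();print(o)
E
```

```text
top [ 0.34096135 -0.00848778  1.25682503] [[-0.02, -1.0, -0.01], [-0.99, 0.02, -0.17], [0.17, 0.01, -0.99]] 380.48570842682045
scene [ 1.00809781 -0.77115011  0.96307127] [[0.85, 0.53, -0.0], [0.37, -0.59, -0.72], [-0.38, 0.61, -0.7]] 371.17075438532225
{'time': 0.1, 'joints': array([-1.29060546,  0.43513634,  0.02496128,  1.57401897, -0.01159489,
        1.13397767, -0.07509386]), 'qvel': array([ 0.00191617, -0.00084515, -0.00153468, -0.00296815,  0.00037197,
       -0.00170252, -0.00106588]), 'joint_efforts': array([ 2.54426668e-03, -6.69121027e+01,  9.87582989e-01, -3.15139568e+01,
       -6.06241403e-02,  3.73921415e-02,  3.78538937e-05]), 'tcp_pos': array([0.23331716, 0.57932284, 0.22602886]), 'ee_rot': array([-7.01096071e-05,  1.90253568e-01,  9.81734737e-01, -6.94209068e-04]), 'ft_force': array([ 0.24299032,  0.89853428, -0.58040564]), 'torque': array([-0.00650767, -0.00612456,  0.02754097]), 'finger_force': 0.0, 'grip_width': 0.9959502747942833}
```

View pics/top0b.png

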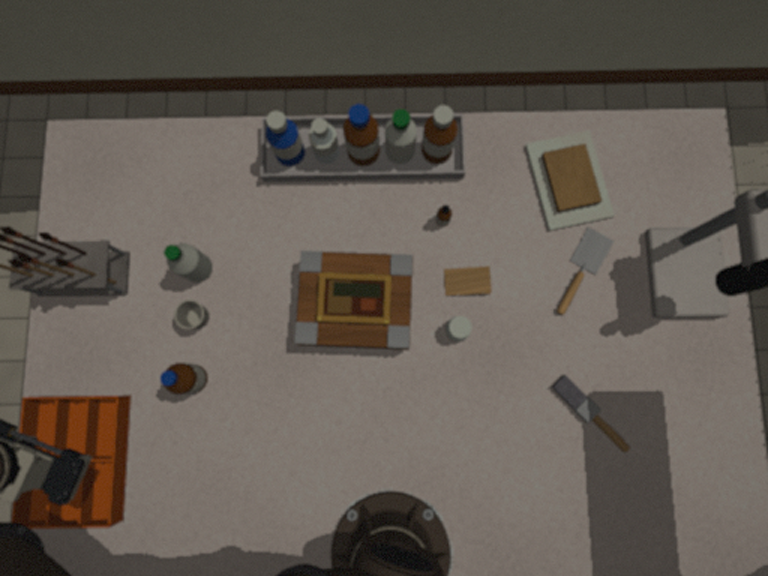

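View pics/scene0b.png

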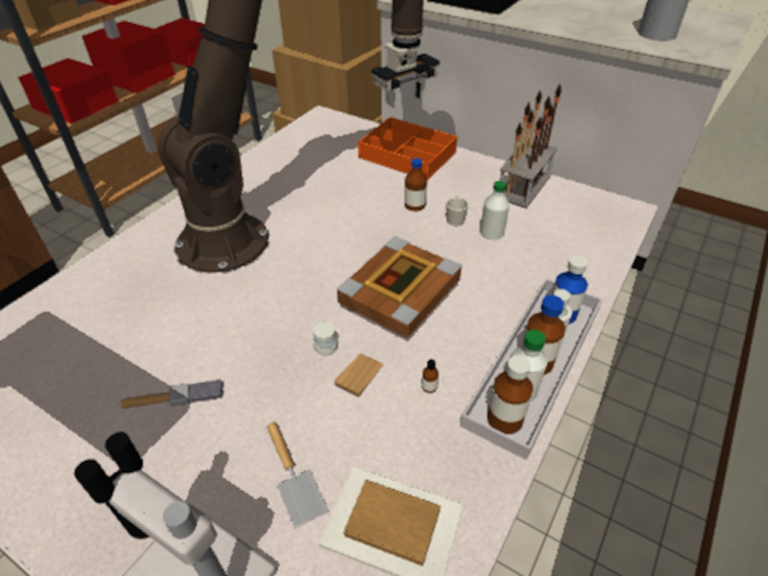

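The top view shows the box at (355,300), with the short foot under the plate at (400,264). The wedge is at (467,281), the jar at (458,328) and the dropper at (444,215). I'll enlarge crops of both views to measure them.

Run:
```python
from h import *
a=cv2.imread("pics/top0.png");cv2.imwrite("pics/topc.png",cv2.resize(a[125:241,190:346],None,fx=5,fy=5,interpolation=cv2.INTER_CUBIC))
a=cv2.imread("pics/scene0.png");cv2.imwrite("pics/scenec.png",cv2.resize(a[150:280,190:330],None,fx=4.5,fy=4.5,interpolation=cv2.INTER_CUBIC))
```

```text
(no output)
```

View pics/topc.png

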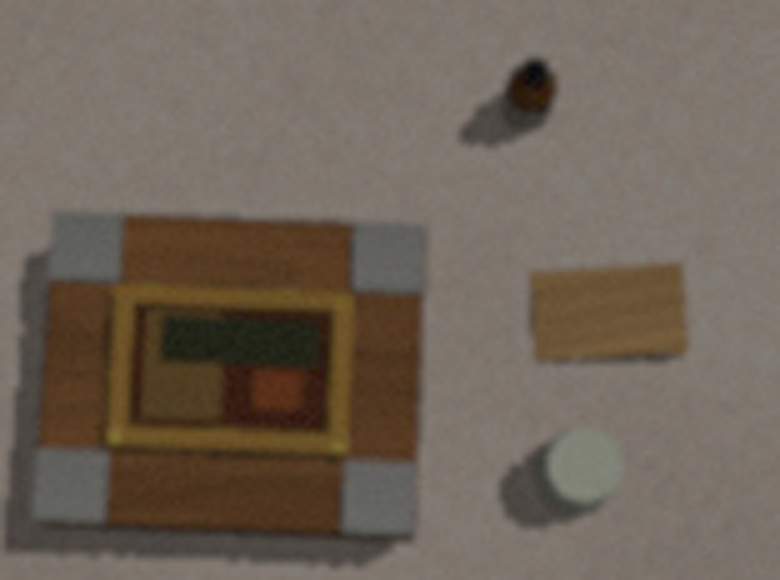

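View pics/scenec.png

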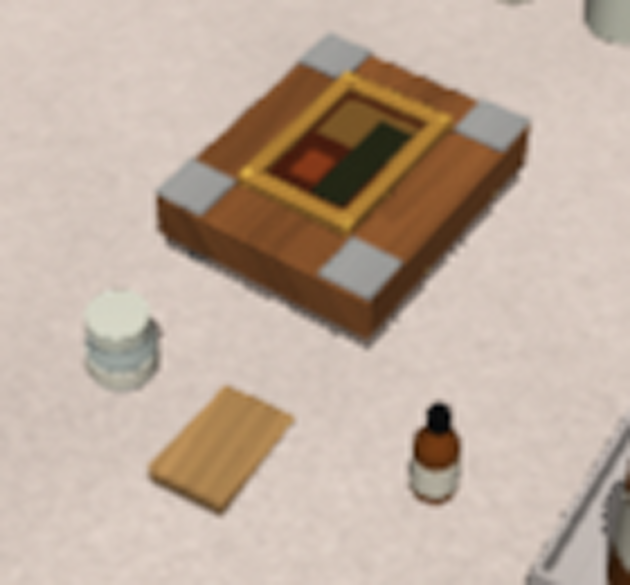

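Run:
```python
from h import *
T=lambda p:((p[0]+.5)/5-.5+190,(p[1]+.5)/5-.5+125)
S=lambda p:((p[0]+.5)/4.5-.5+190,(p[1]+.5)/4.5-.5+150)
def go(n,f,box,w):
    B=np.array([ray(n,f(p),.073) for p in box]) # order: +x+y, +x-y, -x-y, -x+y
    print(n,"edges",[round(np.linalg.norm(B[i]-B[i-1])*1e3) for i in range(4)])
    c=B.mean(0)[:2]; d=(B[1]-B[0]+B[2]-B[3])[:2]; dx=(B[0]-B[3]+B[1]-B[2])[:2]
    yaw=np.arctan2(-d[1],-d[0]); yx=np.arctan2(dx[1],dx[0])
    th=((yaw-np.pi/2)+yx)/2; print("box",c.round(4),"yaw",np.degrees([yaw-np.pi/2,yx]).round(1))
    R=np.array([[np.cos(th),-np.sin(th)],[np.sin(th),np.cos(th)]])
    print("foot",(c+R@[.075,-.095]).round(4),"press from corner", (B[1][:2]+R@[-.0225,.0225]).round(4),(c+R@[.0775,-.0975]).round(4))
    W=np.array([ray(n,f(p),z) for p,z in zip(w,(.003,.003,.019,.019))]) # thin+x, thin-x, thick+x, thick-x
    tip=(W[0]+W[1])[:2]/2; bt=(W[2]+W[3])[:2]/2; a=tip-bt
    print("widths",[round(np.linalg.norm(W[i]-W[j])*1e3) for i,j in((0,1),(2,3),(0,2),(1,3))],"tip",tip.round(4),"butt",bt.round(4),"dir deg",np.degrees(np.arctan2(a[1],a[0])).round(1))
go("top",T,[(53,212),(427,226),(413,540),(33,522)],[(531,271),(537,361),(682,263),(688,354)])
go("scene",S,[(530,124),(367,300),(160,193),(331,33)],[(295,420),(228,385),(220,508),(150,468)])
print(ray("top",T((583,467)),.06),ray("top",T((536,72)),.085), ray("scene",S((120,315)),.06),ray("scene",S((439,410)),.085))
o=env.get_obs();from scipy.spatial.transform import Rotation as Ro
w,x,y,z=o["ee_rot"];print(Ro.from_quat([x,y,z,w]).as_matrix().round(3))
```

```text
top edges [198, 239, 200, 237]
box [0.5218 0.0685] yaw [-3.4 -3.4]
foot [ 0.591  -0.0308] press from corner [ 0.5932 -0.033 ] [ 0.5933 -0.0334]
widths [61, 61, 100, 99] tip [ 0.5677 -0.1298] butt [ 0.5681 -0.2281] dir deg 90.3
scene edges [197, 234, 192, 237]
box [0.5265 0.0656] yaw [-3.1 -4.3]
foot [ 0.5953 -0.034 ] press from corner [ 0.5949 -0.0344] [ 0.5976 -0.0367]
widths [60, 60, 103, 102] tip [ 0.5701 -0.1306] butt [ 0.5732 -0.2321] dir deg 91.8
[ 0.46006875 -0.15206376  0.06      ] [ 0.7111753  -0.12825722  0.085     ] [ 0.46511914 -0.15444186  0.06      ] [ 0.71213904 -0.12849867  0.085     ]
[[-0.928  0.374 -0.   ]
 [ 0.374  0.928 -0.001]
 [-0.    -0.001 -1.   ]]
```

Call:
arm_command(rows=[0.28,-0.74,0,0,0,0.222,0,0.28,-0.74,0,0,0,0.222,0,0.28,-0.74,0,0,0,0.222,0,0.28,-0.74,0,0,0,0.222,0,0.28,-0.74,0,0,0,0.222,0,0.28,-0.74,0,0,0,0.222,0,0.28,-0.74,0,0,0,0.222,0,0.28,-0.74,0,0,0,0.222,0], newtons=20)

```text
time: 0.77
tcp_pos: [0.3465, 0.2792, 0.2265]
ee_rot: [-0.0, 0.019, 1.0, -0.001]
ft_force: [1.2, -0.3, -0.0]
grip_width: 0.465
finger_force: 0.0
```

Call:
arm_command(rows=[0.29,-0.76,0,0,0,0,0,0.29,-0.76,0,0,0,0,0,0.29,-0.76,0,0,0,0,0,0.29,-0.76,0,0,0,0,0,0.29,-0.76,0,0,0,0,0,0.29,-0.76,0,0,0,0,0,0.29,-0.76,0,0,0,0,0,0.29,-0.76,0,0,0,0,0])

```text
time: 1.43
tcp_pos: [0.4618, -0.0235, 0.2269]
ee_rot: [0.0, 0.018, 1.0, -0.0]
ft_force: [0.5, -0.4, -0.3]
grip_width: 0.007
finger_force: 0.0
```

Call:
arm_command(rows=[0.145,-0.42,-0.2,0,0,0,0,0.145,-0.42,-0.2,0,0,0,0,0.145,-0.42,-0.2,0,0,0,0,0.145,-0.42,-0.2,0,0,0,0,0.145,-0.42,-0.2,0,0,0,0,0.145,-0.42,-0.2,0,0,0,0,0.145,-0.42,-0.2,0,0,0,0,0.145,-0.42,-0.2,0,0,0,0])

```text
time: 2.1
tcp_pos: [0.5192, -0.1876, 0.1464]
ee_rot: [-0.0, 0.017, 1.0, 0.0]
ft_force: [0.0, -0.1, -0.9]
grip_width: 0.005
finger_force: 0.0
```

Call:
arm_command(rows=[0,0,-0.1,0,0,0,0,0,0,-0.2,0,0,0,0,0,0,-0.28,0,0,0,0,0,0,-0.33,0,0,0,0,0,0,-0.35,0,0,0,0,0,0,-0.35,0,0,0,0,0,0,-0.35,0,0,0,0])

```text
time: 2.68
tcp_pos: [0.5202, -0.1876, 0.0078]
ee_rot: [0.001, 0.017, 1.0, 0.0]
ft_force: [0.5, 0.5, 0.5]
grip_width: 0.005
finger_force: 0.0
```

Run:
```python
from h import *
a=env.camera("top");c=cv2.resize(a[125:241,190:346],None,fx=5,fy=5,interpolation=cv2.INTER_CUBIC)
b=env.camera("scene");d=cv2.resize(b[180:300,190:330],None,fx=4,fy=4,interpolation=cv2.INTER_CUBIC)
cv2.imwrite("pics/s1.png",d[:,:,::-1]);cv2.imwrite("pics/t1.png",c[:,:,::-1]);o=env.get_obs();print(o["tcp_pos"],o["ft_force"])
```

```text
[ 0.52081481 -0.18816802  0.00850101] [0.30763591 0.61130128 0.45946147]
```

View pics/s1.png

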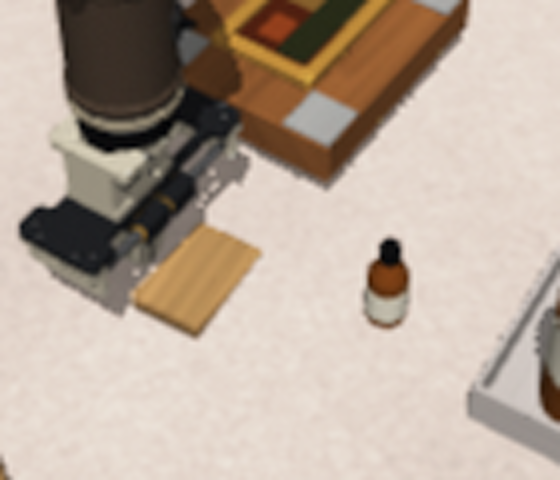

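The hand is lowered between the jar and the wedge, clear of both. Next is the sideways push in +x.

Call:
arm_command(rows=[0,-0.01,-0.006,0,0,0,0,0.01,-0.01,-0.006,0,0,0,0,0.02,-0.01,-0.006,0,0,0,0,0.028,-0.01,-0.006,0,0,0,0,0.035,-0.01,-0.006,0,0,0,0,0.042,-0.01,-0.006,0,0,0,0,0.049,-0.01,-0.006,0,0,0,0,0.049,-0.01,-0.006,0,0,0,0])

```text
time: 3.45
tcp_pos: [0.5398, -0.1921, 0.0043]
ee_rot: [0.0, 0.017, 1.0, -0.0]
ft_force: [0.8, -0.3, 0.6]
grip_width: 0.005
finger_force: 0.0
```

Call:
arm_command(rows=[-0.015,0,0,0,0,0,0,-0.05,0,0.05,0,0,0,0,-0.05,0,0.2,0,0,0,0,-0.05,-0.05,0.3,0,0,-0.06,0,-0.05,-0.15,0.3,0,0,-0.15,0,0,-0.25,0.3,0,0,-0.24,0,0.05,-0.3,0.3,0,0,-0.3,0,0.09,-0.31,0.3,0,0,-0.38,0])

```text
time: 4.12
tcp_pos: [0.5746, -0.3235, 0.1261]
ee_rot: [0.002, 0.315, 0.949, -0.002]
ft_force: [-0.6, 0.5, -0.3]
grip_width: 0.006
finger_force: 0.0
```

Run:
```python
from h import *
a=env.camera("top");c=cv2.resize(a[125:241,190:346],None,fx=5,fy=5,interpolation=cv2.INTER_CUBIC)
cv2.imwrite("pics/t2.png",c[:,:,::-1]);o=env.get_obs();print(o["time"],o["tcp_pos"],o["ft_force"],o["joints"])
```

```text
4.1667 [ 0.57809131 -0.32003958  0.12487524] [3.39311084 0.46008814 1.15277192] [ 0.07566293  0.62635811  0.55136237  1.62996172 -0.37547779  0.98852967
  1.67416124]
```

View pics/t2.png

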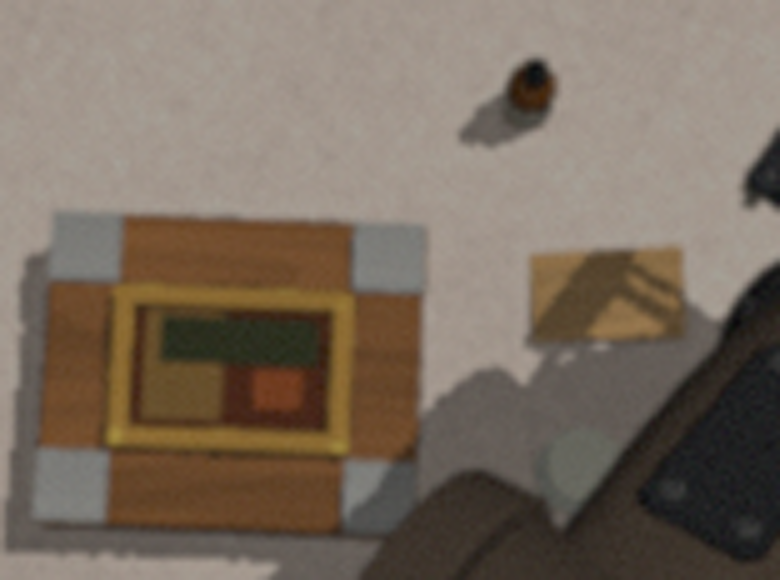

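The wedge now has its thin end at (532,300) and its thick end at (684,294), so it moved about 10 mm as intended. The box and dropper are unmoved. I'll turn the tool for the butt push.

Call:
arm_command(rows=[0,0,0,0,0,0.62,0,0,0,0,0,0,0.62,0,0,0,0,0,0,0.62,0,0,0,0,0,0,0.62,0,0,0,0,0,0,0.62,0,0,0,0,0,0,0.62,0,0,0,0,0,0,0.62,0,0,0,0,0,0,0.62,0])

```text
time: 4.83
tcp_pos: [0.5743, -0.316, 0.1241]
ee_rot: [-0.0, -0.175, 0.985, 0.0]
ft_force: [-0.7, 0.2, 0.6]
grip_width: 0.001
finger_force: 0.0
```

Call:
arm_command(rows=[0,0.05,-0.05,0,0,0.62,0,0,0.1,-0.1,0,0,0.62,0,0,0.13,-0.15,0,0,0.62,0,0,0.13,-0.15,0,0,0.62,0,0,0.13,-0.15,0,0,0.62,0,0,0.13,-0.15,0,0,0.62,0,0,0.13,-0.15,0,0,0.62,0,0,0.13,-0.15,0,0,0.62,0])

```text
time: 5.5
tcp_pos: [0.5746, -0.2642, 0.0649]
ee_rot: [-0.0, -0.611, 0.791, -0.001]
ft_force: [0.0, 0.9, -3.0]
grip_width: 0.005
finger_force: 0.0
```

Call:
arm_command(rows=[0.013,0,-0.04,0,0,0.075,0,0.013,0,-0.08,0,0,0.145,0,0.013,0,-0.12,0,0,0.145,0,0.013,0,-0.142,0,0,0.145,0,0.013,0,-0.145,0,0,0.145,0,0.013,0,-0.145,0,0,0.145,0,0.013,0,-0.145,0,0,0.145,0])

```text
time: 6.08
tcp_pos: [0.5802, -0.2642, 0.0072]
ee_rot: [-0.002, -0.695, 0.719, -0.001]
ft_force: [0.3, 0.3, 0.6]
grip_width: 0.006
finger_force: 0.0
```

Run:
```python
from h import *
o=env.get_obs();print(o["time"],o["tcp_pos"],o["ft_force"],o["joints"])
f=[]
for n in ("scene",)*3: env.camera(n); f.append(env.get_obs()["ft_force"])
print(np.round(f,2))
```

```text
6.0833 [ 0.58023758 -0.26424814  0.00723859] [0.28557683 0.34154648 0.60531575] [ 0.95407864  0.95919658 -1.04016883  1.67998238  0.9339828   1.07939242
  2.71788265]
[[ 0.77 -0.45 -0.08]
 [ 0.61 -0.13 -0.35]
 [-0.03  0.21 -0.39]]
```

Joint 7 is at 2.72 rad and its limit is 2.74, so I'll turn back half a turn to get the same finger line.

Call:
arm_command(rows=[0,0,0.03,0,0,-0.07,0,0,0,0.06,0,0,-0.14,0,0,0,0.06,0,0,-0.21,0,0,0,0.06,0,0,-0.28,0,0,0,0.06,0,0,-0.35,0,0,0,0.06,0,0,-0.42,0,0,0,0.06,0,0,-0.5,0])

```text
time: 6.82
tcp_pos: [0.5804, -0.264, 0.031]
ee_rot: [0.0, -0.365, 0.931, -0.0]
ft_force: [0.3, 1.0, -1.0]
grip_width: 0.005
finger_force: 0.0
```

Call:
arm_command(rows=[0,0,0,0,0,-0.07,0,0,0,0,0,0,-0.14,0,0,0,0,0,0,-0.21,0,0,0,0,0,0,-0.28,0,0,0,0,0,0,-0.35,0,0,0,0,0,0,-0.42,0,0,0,0,0,0,-0.5,0])

```text
time: 7.4
tcp_pos: [0.5805, -0.264, 0.0311]
ee_rot: [0.001, 0.019, 1.0, 0.0]
ft_force: [-0.2, 0.5, -0.2]
grip_width: 0.007
finger_force: 0.0
```

Call:
arm_command(rows=[0,0,0,0,0,-0.07,0,0,0,0,0,0,-0.14,0,0,0,0,0,0,-0.21,0,0,0,0,0,0,-0.28,0,0,0,0,0,0,-0.35,0,0,0,0,0,0,-0.42,0,0,0,0,0,0,-0.5,0])

```text
time: 7.98
tcp_pos: [0.5806, -0.2639, 0.0312]
ee_rot: [0.002, 0.4, 0.917, 0.001]
ft_force: [-0.2, 0.3, 0.3]
grip_width: 0.003
finger_force: 0.0
```

Call:
arm_command(rows=[0,0,0,0,0,-0.07,0,0,0,0,0,0,-0.14,0,0,0,0,0,0,-0.21,0,0,0,0,0,0,-0.28,0,0,0,0,0,0,-0.35,0,0,0,0,0,0,-0.42,0,0,0,0,0,0,-0.5,0,0,0,0,0,0,-0.5,0])

```text
time: 8.65
tcp_pos: [0.5809, -0.2635, 0.0314]
ee_rot: [0.002, 0.72, 0.694, 0.001]
ft_force: [0.2, -0.5, 0.1]
grip_width: 0.004
finger_force: 0.0
```

Run:
```python
from h import *
o=env.get_obs();print(o["time"],o["tcp_pos"],o["ft_force"],o["joints"],o["ee_rot"])
```

```text
8.65 [ 0.58085014 -0.26349686  0.03136362] [ 0.22855305 -0.46578552  0.12980655] [ 0.57736881  0.68920113 -0.35699274  1.70595835  0.31531861  0.7990784
  0.03726958] [0.00187397 0.72010913 0.69385755 0.0010164 ]
```

Call:
arm_command(rows=[0,0,-0.03,0,0,0,0,0,0,-0.055,0,0,0,0,0,0.02,-0.058,0,0,0,0,0,0.04,-0.058,0,0,0,0,0,0.055,-0.058,0,0,0,0,0,0.07,-0.058,0,0,0,0,0.001,0.085,-0.058,0,0,0,0,0.002,0.1,-0.058,0,0,0,0])

```text
time: 9.32
tcp_pos: [0.5809, -0.2231, 0.0069]
ee_rot: [0.001, 0.718, 0.696, 0.001]
ft_force: [0.5, -0.9, -0.6]
grip_width: 0.007
finger_force: 0.1
```

Call:
arm_command(rows=[0,0.015,0,0,0,0,0,0.001,0.03,0,0,0,0,0,0.002,0.045,0,0,0,0,0,0.003,0.06,0,0,0,0,0,0.004,0.075,0,0,0,0,0,0.004,0.09,0,0,0,0,0,0.005,0.105,0,0,0,0,0,0.005,0.115,0,0,0,0,0])

```text
time: 9.98
tcp_pos: [0.5828, -0.1767, 0.0066]
ee_rot: [0.001, 0.718, 0.696, 0.001]
ft_force: [-0.1, 0.1, 0.4]
grip_width: 0.003
finger_force: 0.2
```

Run:
```python
from h import *
a=env.camera("top");b=env.camera("scene")
c=cv2.resize(a[125:225,200:320],(480,400),interpolation=cv2.INTER_CUBIC)
d=cv2.resize(b[205:275,200:300],(570,400),interpolation=cv2.INTER_CUBIC)
cv2.imwrite("pics/s3.png",np.hstack([c[:,:320],d[:,:480]])[:,:,::-1]);o=env.get_obs();print(o["time"],o["tcp_pos"],o["ft_force"])
```

```text
10.0833 [ 0.58280542 -0.17654912  0.00664095] [-0.57692184  0.00456798  0.31657575]
```

View pics/s3.png

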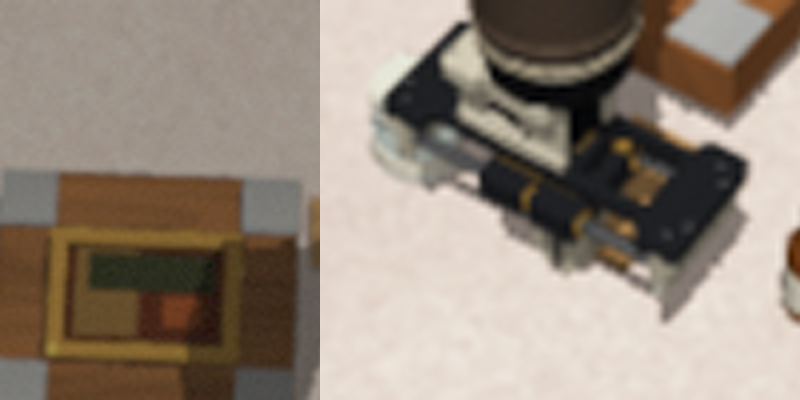

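The wedge tip should now be about 20 mm short of the foot, and the jar and dropper are clear. I'll advance to just before the earliest possible contact, then go in small steps watching the force.

Call:
arm_command(rows=[0,0.01,0,0,0,0,0,0,0.02,0,0,0,0,0,0.001,0.03,0,0,0,0,0,0.001,0.04,0,0,0,0,0,0.001,0.048,0,0,0,0,0,0.002,0.056,0,0,0,0,0,0.002,0.064,0,0,0,0,0,0.002,0.064,0,0,0,0,0])

```text
time: 10.75
tcp_pos: [0.5836, -0.1512, 0.0067]
ee_rot: [0.0, 0.718, 0.696, 0.001]
ft_force: [-0.8, -0.4, -0.8]
grip_width: 0.002
finger_force: 0.0
```

```bash
cat > r.py <<'E'
from h import *
f=[]
for i in range(6):
    a=env.camera("top"); f.append(env.get_obs()["ft_force"])
cv2.imwrite("pics/last.png",a[:,:,::-1])
# box shift versus first picture, template on box left/painting part
r=cv2.imread("pics/top0.png"); t=cv2.resize(r[166:215,196:245],None,fx=8,fy=8,interpolation=cv2.INTER_CUBIC)
s=cv2.resize(a[163:218,193:248,::-1],None,fx=8,fy=8,interpolation=cv2.INTER_CUBIC)
m=cv2.matchTemplate(s,t,cv2.TM_CCOEFF_NORMED);_,v,_,l=cv2.minMaxLoc(m)
o=env.get_obs();print(round(o["time"],2),o["tcp_pos"].round(4),"f",np.mean(f,0).round(2),"boxpx",(l[0]-24)/8,(l[1]-24)/8,round(v,3))
E
python3 r.py
```

```text
11.05 [ 0.5835 -0.1525  0.0066] f [-0.11  0.12  0.26] boxpx 0.0 0.0 0.979
```

Call:
arm_command(rows=[0,0.002,0,0,0,0,0,0,0.004,0,0,0,0,0,0,0.006,0,0,0,0,0,0,0.006,0,0,0,0,0])

```text
time: 11.38
tcp_pos: [0.5835, -0.1496, 0.0066]
ee_rot: [0.001, 0.718, 0.696, 0.001]
ft_force: [-0.1, -1.0, 0.2]
grip_width: 0.007
finger_force: 0.0
```

```bash
python3 r.py
```

```text
11.68 [ 0.5835 -0.1499  0.0066] f [-0.09 -0.32  0.17] boxpx 0.0 0.0 0.978
```

Call:
arm_command(rows=[0,0.002,0,0,0,0,0,0,0.004,0,0,0,0,0,0,0.006,0,0,0,0,0,0,0.006,0,0,0,0,0])

```text
time: 12.02
tcp_pos: [0.5835, -0.1471, 0.0066]
ee_rot: [0.001, 0.718, 0.696, 0.001]
ft_force: [-0.6, 0.5, -0.8]
grip_width: 0.005
finger_force: 0.0
```

```bash
python3 r.py
```

```text
12.32 [ 0.5835 -0.1475  0.0066] f [-0.14  0.09  0.01] boxpx 0.0 0.0 0.977
```

Call:
arm_command(rows=[0,0.002,0,0,0,0,0,0,0.004,0,0,0,0,0,0,0.006,0,0,0,0,0,0,0.006,0,0,0,0,0])

```text
time: 12.65
tcp_pos: [0.5835, -0.1448, 0.0066]
ee_rot: [0.001, 0.718, 0.696, 0.001]
ft_force: [-0.7, 0.2, 0.2]
grip_width: 0.006
finger_force: 0.0
```

```bash
python3 r.py
```

```text
12.95 [ 0.5835 -0.1451  0.0066] f [-0.09  0.04  0.18] boxpx 0.0 0.0 0.975
```

Call:
arm_command(rows=[0,0.002,0,0,0,0,0,0,0.004,0,0,0,0,0,0,0.006,0,0,0,0,0,0,0.006,0,0,0,0,0])

```text
time: 13.28
tcp_pos: [0.5835, -0.1423, 0.0066]
ee_rot: [0.001, 0.718, 0.696, 0.001]
ft_force: [-0.1, 0.0, -0.8]
grip_width: 0.002
finger_force: 0.0
```

```bash
python3 r.py
```

```text
13.58 [ 0.5835 -0.1427  0.0066] f [0.04 0.26 0.2 ] boxpx 0.0 0.0 0.974
```

Call:
arm_command(rows=[0,0.002,0,0,0,0,0,0,0.004,0,0,0,0,0,0,0.006,0,0,0,0,0,0,0.006,0,0,0,0,0])

```text
time: 13.92
tcp_pos: [0.5835, -0.1399, 0.0066]
ee_rot: [0.001, 0.718, 0.696, 0.001]
ft_force: [0.5, 0.0, -0.7]
grip_width: 0.004
finger_force: 0.0
```

```bash
python3 r.py
```

```text
14.22 [ 0.5835 -0.1403  0.0066] f [0.07 0.09 0.05] boxpx 0.0 0.0 0.972
```

Call:
arm_command(rows=[0,0.002,0,0,0,0,0,0,0.004,0,0,0,0,0,0,0.006,0,0,0,0,0,0,0.006,0,0,0,0,0])

```text
time: 14.55
tcp_pos: [0.5835, -0.1376, 0.0066]
ee_rot: [0.001, 0.718, 0.696, 0.001]
ft_force: [-0.7, -0.1, -0.1]
grip_width: 0.003
finger_force: 0.0
```

```bash
python3 r.py
```

```text
14.85 [ 0.5835 -0.1379  0.0066] f [-0.19 -0.11  0.17] boxpx 0.0 0.0 0.971
```

Call:
arm_command(rows=[0,0.002,0,0,0,0,0,0,0.004,0,0,0,0,0,0,0.006,0,0,0,0,0,0,0.006,0,0,0,0,0])

```text
time: 15.18
tcp_pos: [0.5835, -0.1352, 0.0066]
ee_rot: [0.001, 0.718, 0.696, 0.001]
ft_force: [-0.5, 0.3, -0.3]
grip_width: 0.007
finger_force: 0.0
```

```bash
python3 r.py
```

```text
15.48 [ 0.5835 -0.1355  0.0066] f [-0.05  0.18  0.13] boxpx 0.0 0.0 0.97
```

Call:
arm_command(rows=[0,0.002,0,0,0,0,0,0,0.004,0,0,0,0,0,0,0.006,0,0,0,0,0,0,0.006,0,0,0,0,0])

```text
time: 15.82
tcp_pos: [0.5835, -0.1328, 0.0066]
ee_rot: [0.001, 0.718, 0.696, 0.001]
ft_force: [-0.5, -0.2, 0.7]
grip_width: 0.001
finger_force: 0.0
```

```bash
python3 r.py
```

```text
16.12 [ 0.5835 -0.133   0.0066] f [-0.22  0.24 -0.05] boxpx 0.0 0.0 0.968
```

Call:
arm_command(rows=[0,0.002,0,0,0,0,0,0,0.004,0,0,0,0,0,0,0.006,0,0,0,0,0,0,0.006,0,0,0,0,0])

```text
time: 16.45
tcp_pos: [0.5835, -0.1304, 0.0066]
ee_rot: [0.001, 0.718, 0.696, 0.001]
ft_force: [0.1, -0.8, 0.3]
grip_width: 0.004
finger_force: 0.0
```

```bash
python3 r.py
```

```text
16.75 [ 0.5835 -0.1307  0.0066] f [-0.12  0.15 -0.12] boxpx 0.0 0.0 0.967
```

Call:
arm_command(rows=[0,0.002,0,0,0,0,0,0,0.004,0,0,0,0,0,0,0.006,0,0,0,0,0,0,0.006,0,0,0,0,0])

```text
time: 17.08
tcp_pos: [0.5835, -0.1279, 0.0066]
ee_rot: [0.001, 0.718, 0.696, 0.001]
ft_force: [0.9, 0.0, 0.6]
grip_width: 0.006
finger_force: 0.0
```

```bash
python3 r.py
```

```text
17.38 [ 0.5835 -0.1283  0.0066] f [ 0.29 -0.07  0.03] boxpx 0.0 0.0 0.964
```

Call:
arm_command(rows=[0,0.002,0,0,0,0,0,0,0.004,0,0,0,0,0,0,0.006,0,0,0,0,0,0,0.006,0,0,0,0,0])

```text
time: 17.72
tcp_pos: [0.5835, -0.1255, 0.0066]
ee_rot: [0.001, 0.718, 0.696, 0.001]
ft_force: [0.2, 0.4, 0.6]
grip_width: 0.004
finger_force: 0.0
```

```bash
python3 r.py
```

```text
18.02 [ 0.5835 -0.1259  0.0066] f [-0.06 -0.16 -0.06] boxpx 0.0 0.0 0.963
```

Call:
arm_command(rows=[0,0.002,0,0,0,0,0,0,0.004,0,0,0,0,0,0,0.006,0,0,0,0,0,0,0.006,0,0,0,0,0])

```text
time: 18.35
tcp_pos: [0.5835, -0.1231, 0.0066]
ee_rot: [0.001, 0.718, 0.696, 0.001]
ft_force: [0.4, 0.3, -0.5]
grip_width: 0.008
finger_force: 0.0
```

```bash
python3 r.py
```

```text
18.65 [ 0.5835 -0.1235  0.0066] f [ 0.15 -0.11  0.12] boxpx 0.0 0.0 0.961
```

Call:
arm_command(rows=[0,0.002,0,0,0,0,0,0,0.004,0,0,0,0,0,0,0.006,0,0,0,0,0,0,0.006,0,0,0,0,0])

```text
time: 18.98
tcp_pos: [0.5835, -0.1207, 0.0066]
ee_rot: [0.001, 0.718, 0.696, 0.001]
ft_force: [-0.5, -0.7, -0.2]
grip_width: 0.006
finger_force: 0.0
```

```bash
python3 r.py
python3 - <<'E'
from h import *
b=env.camera("scene")
cv2.imwrite("pics/s4.png",cv2.resize(b[195:275,200:300],None,fx=6,fy=6,interpolation=cv2.INTER_CUBIC)[:,:,::-1])
E
```

```text
19.28 [ 0.5835 -0.1211  0.0066] f [ 0.13 -0.34 -0.08] boxpx 0.0 0.0 0.959
```

View pics/s4.png

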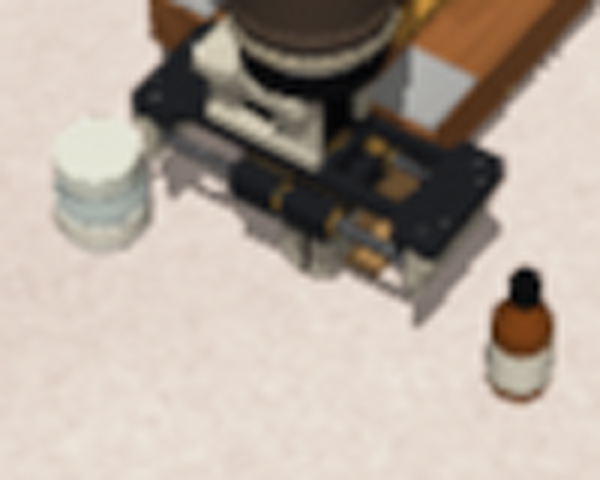

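The wedge is in line ahead of the closed fingers, with its thin end under the box, and the jar and dropper are untouched. Continuing.

Call:
arm_command(rows=[0,0.002,0,0,0,0,0,0,0.004,0,0,0,0,0,0,0.005,0,0,0,0,0,0,0.005,0,0,0,0,0])

```text
time: 19.67
tcp_pos: [0.5835, -0.1188, 0.0066]
ee_rot: [0.001, 0.718, 0.696, 0.001]
ft_force: [-0.1, 0.3, 0.7]
grip_width: 0.006
finger_force: 0.0
```

```bash
python3 r.py
```

```text
19.97 [ 0.5835 -0.1191  0.0066] f [0.12 0.05 0.13] boxpx 0.0 0.0 0.957
```

Call:
arm_command(rows=[0,0.002,0,0,0,0,0,0,0.004,0,0,0,0,0,0,0.005,0,0,0,0,0,0,0.005,0,0,0,0,0])

```text
time: 20.3
tcp_pos: [0.5835, -0.1169, 0.0066]
ee_rot: [0.001, 0.718, 0.696, 0.001]
ft_force: [0.3, -0.9, -0.3]
grip_width: 0.0
finger_force: 0.0
```

```bash
python3 r.py
```

```text
20.6 [ 0.5835 -0.1171  0.0066] f [ 0.1  -0.26  0.03] boxpx 0.0 0.0 0.955
```

Call:
arm_command(rows=[0,0.002,0,0,0,0,0,0,0.004,0,0,0,0,0,0,0.005,0,0,0,0,0,0,0.005,0,0,0,0,0])

```text
time: 20.93
tcp_pos: [0.5834, -0.1155, 0.0066]
ee_rot: [0.001, 0.718, 0.696, 0.0]
ft_force: [-0.1, -1.8, -0.6]
grip_width: 0.006
finger_force: 1.1
```

```bash
python3 r.py
```

```text
21.23 [ 0.5835 -0.1154  0.0066] f [ 0.   -2.52  0.1 ] boxpx 0.0 0.0 0.954
```

Call:
arm_command(rows=[0,0.0005,0,0,0,0,0,0,0.001,0,0,0,0,0,0,0.001,0,0,0,0,0])

```text
time: 21.48
tcp_pos: [0.5834, -0.115, 0.0066]
ee_rot: [0.001, 0.718, 0.696, 0.0]
ft_force: [-0.8, -5.1, 0.0]
grip_width: 0.005
finger_force: 2.2
```

```bash
python3 r.py
```

```text
21.78 [ 0.5835 -0.1149  0.0066] f [-0.11 -4.84  0.43] boxpx 0.0 0.0 0.954
```

The push force has risen to 4.8 N and the box has not moved, so the wedge is snug. I'll retreat and go over the plate.

Call:
arm_command(rows=[0,-0.01,0,0,0,0,0,0,-0.04,0,0,0,0,0,0,-0.05,0.08,0,0,0,0,0,-0.05,0.18,0,0,0,0,0,-0.05,0.26,0,0,0,0,0,-0.05,0.28,0,0,0,0])

```text
time: 22.28
tcp_pos: [0.5864, -0.1349, 0.124]
ee_rot: [0.003, 0.718, 0.696, 0.003]
ft_force: [1.6, 0.2, 0.9]
grip_width: 0.007
finger_force: 0.0
```

Call:
arm_command(rows=[0.005,0.06,0,0,0,0,0,0.01,0.12,0,0,0,0,0,0.02,0.19,0,0,0,0,0,0.025,0.24,0,0,0,0,0,0.025,0.252,0,0,0,0,0,0.025,0.252,-0.05,0,0,0,0,0.025,0.252,-0.09,0,0,0,0,0.025,0.252,-0.09,0,0,0,0])

```text
time: 22.95
tcp_pos: [0.5914, -0.0347, 0.0796]
ee_rot: [-0.001, 0.718, 0.696, -0.001]
ft_force: [-0.5, -0.7, 0.4]
grip_width: 0.006
finger_force: 0.0
```

```bash
python3 r.py;python3 - <<'E'
from h import *
b=env.camera("scene")
cv2.imwrite("pics/s5.png",cv2.resize(b[165:275,200:320],None,fx=5,fy=5,interpolation=cv2.INTER_CUBIC)[:,:,::-1])
E
```

```text
23.25 [ 0.5942 -0.0341  0.0836] f [0.05 0.19 0.08] boxpx 0.0 0.0 0.885
```

View pics/s5.png

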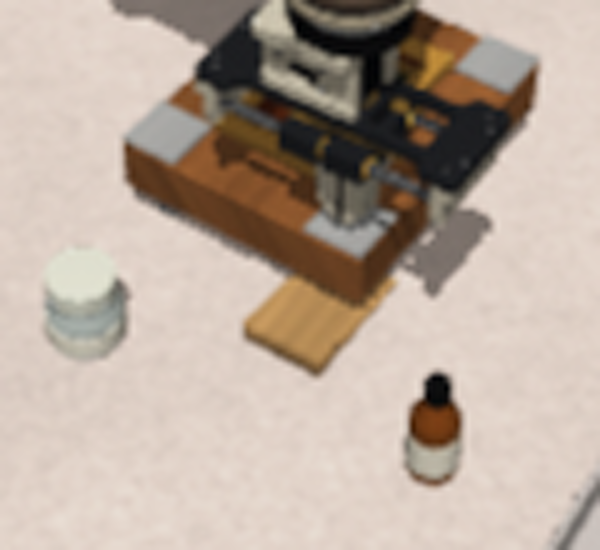

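The wedge sits under the short-foot corner and the fingers are over its plate. The box, jar and dropper are unmoved. Now the press.

Call:
arm_command(rows=[0,0,-0.01,0,0,0,0,0,0,-0.018,0,0,0,0,0,0,-0.023,0,0,0,0,0,0,-0.026,0,0,0,0,0,0,-0.028,0,0,0,0,0,0,-0.028,0,0,0,0])

```text
time: 23.8
tcp_pos: [0.5936, -0.034, 0.0729]
ee_rot: [0.001, 0.718, 0.696, 0.001]
ft_force: [-5.6, -2.1, 19.3]
grip_width: 0.007
finger_force: 9.4
```

```bash
python3 r.py
```

```text
24.1 [ 0.5936 -0.034   0.0729] f [-6.73 -0.98 18.98] boxpx 0.0 0.0 0.884
```

The corner holds at z = 72.9 mm under 19 N, so there is no dip. I'll ease the sideways load.

Call:
arm_command(rows=[-0.001,0,0,0,0,0,0,-0.002,0,0.0005,0,0,0,0,-0.002,0,0.0005,0,0,0,0,-0.002,0,0.0005,0,0,0,0])

```text
time: 24.43
tcp_pos: [0.5935, -0.034, 0.0731]
ee_rot: [0.002, 0.718, 0.696, 0.001]
ft_force: [-3.7, -1.4, 14.8]
grip_width: 0.009
finger_force: 7.4
```

```bash
python3 r.py
```

```text
24.73 [ 0.5935 -0.034   0.0731] f [-3.01 -1.3  14.66] boxpx 0.0 0.0 0.885
```

```bash
python3 -c "
from cell import env
print(env.hand_in())"
```

```text
the job is handed in; nothing more can be done
None
```

The wedge is snug under the short foot, the box showed no movement in the camera, and the job was handed in at about 25 s with the fingertips pressing the plate at about 15 N; the corner did not dip, even at 19 N.

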